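# Slide the drill-bit tray home under the bench shelf

## Task

Put the drill-bit tray away: line it up with the wide bay of the low bench shelf and slide it in under the board, handle towards you, until it has pushed the sprung buffer at the back right in and bears firmly on its stop (press with about 10 N, and never push or strike the shelf or its stop with 20 N). Keep the tray off the underside of the shelf board, do not hit the shelf with the robot, leave everything else where it stands, and let go of the tray with it fully home and flat on the bench.

Things in the scene. Friction and masses are not known exactly. Their poses are not given: they have to be found in the camera images.
- tray: shallow aluminium tray of upright drill bits, loose on the bench: 170 long (x) x 130 wide (y), walls 28 high, bits to 44, 0.55-0.92 kg. Origin: centre of its underside; +x to its rear end (goes in first), z up. Handle: wooden upright post 30 (x) x 26 (y), top at z 75, centred on the front wall at x = -85; beside it in y only that wall (28 high) and free air.
- tray_grip (a point): the grip point on the handle post: x = -85, y = 0, z = 55 in the tray's frame, 20 below the post's top
- tray_rear (a point): middle of the lower edge of the tray's rear wall: x = 85, y = 0, z = 0 in the tray's frame
- bay: fixed plywood bench shelf, two bays under one board, open front and back. Origin: on the bench, middle of the wide bay's mouth; +x into the bay, z up. Wide bay: y -69 to 69 (4 clear each side of the tray), 200 deep, 54 high under the board; side panels 18 thick. The other bay, y 87 to 177, holds a black case. Outer faces at y -87 and 195.
- shelf_board: the 18 thick board over both bays, x 0 to 200, 282 wide, underside 54 and top 72 above the bench; origin and axes as the bay. A jar, a wooden box and a pot up to 80 high stand on it, at least 65 behind its front edge.
- stop_rail: steel bar across the wide bay's back (x 184 to 198; origin and axes as the bay). It carries the stop: a steel block with a sprung rubber buffer plate, 60 wide, in front. The stop is set at an unknown depth and stays there: the plate's untouched face is 105 to 130 behind the mouth; only pushing finds it. With the tray home, its handle's centre stays 34 to 59 outside the mouth.
- buffer (a joint): how far the buffer plate is pushed in, m: 0 untouched, 0.006 fully in, where it meets the solid stop. Its spring takes only 0.4 to 0.8 N, less than the tray's friction on the bench, so the tray stays home when let go. Sliding the tray on the bench takes 2.5 to 6.5 N by itself, more if it is pressed down; the press on the stop comes on top.
- jar: loose bystander, leave it where it stands: glass jar, 56 dia x 70, on the shelf board; origin under its centre
- gauge_box: loose bystander, leave it where it stands: wooden box 60 x 90 x 35 on the shelf board; origin under its centre
- pot: loose bystander, leave it where it stands: copper cup 64 dia x 80 on the shelf board; origin under its centre
- glue: loose bystander, leave it where it stands: white bottle 52 dia x 100 on the bench beside the wide bay, on its -y side; origin under its centre
- bit_case: loose bystander, leave it where it stands: black case 150 x 75 x 38 in the narrow bay; origin under the middle of its front end
- square: loose bystander, leave it where it stands: try square lying on the bench to the left, stock 100 x 22, blade 140 long to its +y; origin under the middle of the stock
- screwdriver: loose bystander, leave it where it stands: screwdriver lying on the bench to the right; origin under its middle
Things that resemble listed ones, but are neither listed nor needed, are in the scene too. Leave any purple look-alike of the tray alone.

How it is judged:
On the way, in this order (a step that is already met when the one before it is completed fails the run):
1. the tray's rear end is in the wide bay, under the board (x of tray_rear in the frame of bay above 0.03 m and y of tray_rear in the frame of bay between -0.006 and 0.006 m and angle between the x axis of tray and the x axis of bay, either way round below 0.06 rad), for 0.1 s.
2. the tray is pressed on the stop: buffer in by 4.5 mm or more and 4 N or more on it (value of joint buffer above 0.0045 m and contact force between tray and stop_rail above 4 N and y of tray_rear in the frame of bay between -0.006 and 0.006 m and angle between the x axis of tray and the x axis of bay, either way round below 0.06 rad), for 0.2 s.
At the end, for the whole second after the job is handed in: The tray lies flat and at rest on the bench (within 2 mm and 0.02 rad) in the wide bay, handle out, rear end within 6 mm of the bay's middle and square to it within 0.06 rad, home on the stop with the buffer pushed in by at least 4.5 mm of its 6, and released (x of tray_rear in the frame of bay above 0.1 m and value of joint buffer above 0.0045 m and height (world z) of tray between -0.003 and 0.002 m and angle between tray's own z axis and vertical below 0.02 rad and linear speed of tray below 0.01 m/s and y of tray_rear in the frame of bay between -0.006 and 0.006 m and angle between the x axis of tray and the x axis of bay, either way round below 0.06 rad); the robot touches nothing.
It fails at once if the tray pushes the shelf or its stop with more than 20 N (contact force between tray and bay above 20 N).
It fails at once if the tray bears on the underside or edge of the shelf board (more than 3 N) (contact force between tray and shelf_board above 3 N).
It fails at once if the robot hits the shelf (more than 5 N) (contact force between any of the arm, the fingers and bay above 5 N).
It fails at once if a bystander is moved by more than 15 mm (distance of any of jar, gauge_box, pot, glue, bit_case, square, screwdriver from where it was at the start of the episode above 0.015 m).
It also fails if it takes over 67 s, if anything falls off the work surface, if the arm or the gripper's body presses on something with over 40 N, if the wrist force passes 120 N, or if a joint passes its speed limit or range.

## Robot

A 6-joint arm with a two-finger parallel gripper is mounted at the origin on the work surface. World frame = base frame: x ahead of the robot, y to its left, z up, the work surface at z = 0. Lengths are in m, angles in rad, forces in N, time in s.
With the tool pointing down it reaches from about 0.35 to 0.975 m from the base axis. Payload 4.9 kg.
Tool frame: the origin (TCP) lies on the centre line of the jaws, within the pads' length; the fingertips stand manip.tcp_to_tips ahead of it and the grasp point (between the pads) is the TCP (manip.tcp_to_tips is the distance from the TCP to the fingertips, in m); y points along the fingers, z is the direction in which the jaws open and shut, and the axes are right-handed (so a half turn about y gives the same grasp; the last joint's range is limited). The gripper opens to 85 mm and grips with 20 to 120 N. Pads are 22 mm wide; open, the fingers measure 114 mm over their backs; the gripper's body (76 mm by 85 mm) begins 54 mm behind the grasp point. The pads swing forward as they close: fully open they stand 13 mm farther back than shut.
Start: joints at [0.99, 0.053, 1.613, -0, 1.476, -0.119], TCP at [0.278, 0.56, 0.25] pointing down, gripper open.
Joint ranges: [-3.01, 3.01], [-1.01, 2.22], [0.06, 2.58], [-1.02, 4.17], [0.09, 2.62], [-3.14, 3.14]. Speed limits (rad/s): [2.57, 2.57, 3.14, 3.14, 3.14, 3.14].

## Interface

Orientations are given as a unit quaternion [w, x, y, z].
In Python, from plant import manip gives the robot as it stands.
- The arm moves only by the tool apply_moves, never from a script. Its argument "moves" is a list of rows, each a list of 7 numbers: the gripper's target within -1 to 1 (shut at 1, half-way at 0, fully open at -1), then the shift along the tool's x, y, z in mm, then the turn, a rotation vector about the tool's x, y, z in degrees. A call has 1 to 20 rows; each row shifts and turns the commanded pose from where the row before left it, along the tool's axes as they then stand; what a row does not reach is not made up. A row lasts 1/10 s, in which the tool goes at most 50 mm and 8.59 degrees, less where a joint would pass 70% of its speed; a pose out of reach is approached as far as the arm can. A call with a gripper value outside its range is refused whole. The fingers move at their own pace and stop on an object; the grip force is fixed at half the most. Time passes only in rows, so rows that do not move let the fingers close. It gives the time, the measured TCP pose, the force and the opening at its end, in the units of the state.
- manip.state(): the state, without advancing time (a new reading comes with each control period).
- manip.grab_frame(name): name is "scene" or "side" or "wrist"; returns the picture (400x640x3 uint8, blue, green, red); there is no depth.
- manip.calibration(name): a dict with "mtx" (3x3 intrinsics, pixels), "T" (4x4, takes a point from camera to world coordinates); the wrist camera has in their place "T_tool_cam" (4x4, takes a point from camera to tool coordinates, whose origin is the TCP and whose axes are the tool frame's). Camera axes: x right, y down, z forward; pixel columns grow to the right and rows downward; lengths in m; the calibration is good to about 2 mm. A picture is of the moment at which its call begins: read the wrist's pose just before it. calibration takes no time and is no camera call.
- manip.job_done(): hands the job in, once; it reports no verdict.
The state is a dict: "time": time; "joint_pos": joint angles; "joint_vel": joint speeds; "joint_efforts": joint torques, N m; "tool_pos": TCP position; "tool_rot": TCP orientation; "contact_force": force on the tool from outside, world axes, zero at the start; "ft_torque": the same for the moment, N m; "gripper_width": opening from 0.0 (shut) to 1.0 (fully open).
Only numpy, scipy, OpenCV 4.12 (cv2) and the standard library are available. Lean on these libraries where they do the work, as an engineer would, in place of code of your own. Each camera call takes 0.05 s, during which the arm holds its last target. There are 200 camera calls.

## Working session

There is one attempt and no reset: what is moved stays moved. The work goes in short steps, Python scripts to look and compute and a tool call to move; the robot and the scene stay as the last step left them, time stands still between calls to the robot, and variables do not carry over. Pictures are saved under pics/ and viewed, about 8 in all and at most 12, crops included, and the job is handed in when it is done.

Besides the shell and the picture viewer there is one more tool, called as name(argument=value, ...), one argument or row to a line, values as JSON. apply_moves: Moves the arm, as the interface text tells. Its arguments: {"type":"object","properties":{"moves":{"type":"array","items":{"type":"array","items":{"type":"number"}}}},"required":["moves"]}

```bash
ls; mkdir -p pics; cat > h.py <<'E'
import numpy as np, cv2
from plant import manip
from scipy.spatial.transform import Rotation as R
def cam(n):
    c=manip.calibration(n)
    if n=='wrist':
        s=manip.state(); q=s['tool_rot']; T=np.eye(4); T[:3,:3]=R.from_quat([q[1],q[2],q[3],q[0]]).as_matrix(); T[:3,3]=s['tool_pos']
        return np.array(c['mtx']),T@np.array(c['T_tool_cam'])
    return np.array(c['mtx']),np.array(c['T'])
def ray(K,T,uv,z):
    uv=np.atleast_2d(np.float64(uv)); d=np.c_[uv,np.ones(len(uv))]@np.linalg.inv(K).T@T[:3,:3].T; o=T[:3,3]
    return o+d*((z-o[2])/d[:,2])[:,None]
def proj(K,T,P):
    P=np.atleast_2d(P); c=(P-T[:3,3])@T[:3,:3]; p=c@K.T; return p[:,:2]/p[:,2:]
E
python3 - <<'E'
from h import *
s=manip.state(); print({k:np.round(v,3) for k,v in s.items()}, manip.tcp_to_tips)
for n in ['scene','side','wrist']:
    K,T=cam(n); im=manip.grab_frame(n); cv2.imwrite(f'pics/{n}0.png',im); print(n,K.round(1).tolist(),T.round(3).tolist())
E
```

```text
pics
{'time': np.float64(0.0), 'joint_pos': array([ 0.99 ,  0.053,  1.614, -0.   ,  1.476, -0.119]), 'joint_vel': array([-0.001,  0.001,  0.   ,  0.001, -0.001, -0.001]), 'joint_efforts': array([ 1.0000e-03, -3.9369e+01, -3.7017e+01, -0.0000e+00,  7.0000e-03,
        0.0000e+00]), 'tool_pos': array([0.278, 0.559, 0.249]), 'tool_rot': array([-0.688,  0.689, -0.162,  0.162]), 'contact_force': array([-0.217, -0.022,  0.053]), 'ft_torque': array([-0.004, -0.056,  0.002]), 'gripper_width': np.float64(1.0)} 0.019
scene [[372.4, 0.0, 325.3], [0.0, 372.4, 203.3], [0.0, 0.0, 1.0]] [[-0.695, 0.456, -0.556, 1.175], [0.719, 0.465, -0.516, 0.529], [0.023, -0.758, -0.651, 0.795], [0.0, 0.0, 0.0, 1.0]]
side [[479.8, 0.0, 319.6], [0.0, 479.8, 197.9], [0.0, 0.0, 1.0]] [[0.718, -0.466, 0.517, -0.064], [-0.696, -0.491, 0.524, -0.636], [0.009, -0.736, -0.677, 0.865], [0.0, 0.0, 0.0, 1.0]]
wrist [[357.2, 0.0, 316.7], [0.0, 357.2, 197.9], [0.0, 0.0, 1.0]] [[0.445, 0.848, 0.286, 0.205], [0.895, -0.421, -0.144, 0.595], [-0.002, 0.321, -0.947, 0.372], [0.0, 0.0, 0.0, 1.0]]
```

View pics/scene0.png

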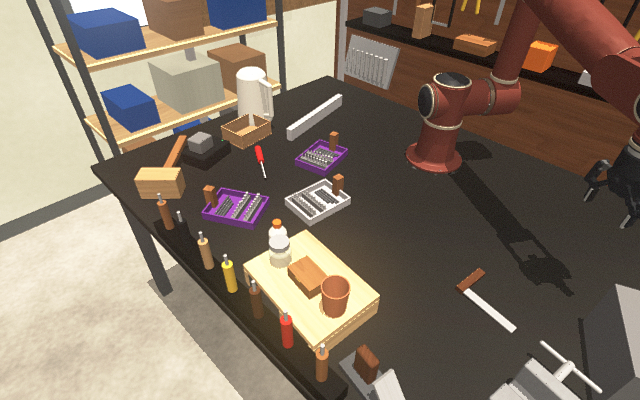

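View pics/side0.png

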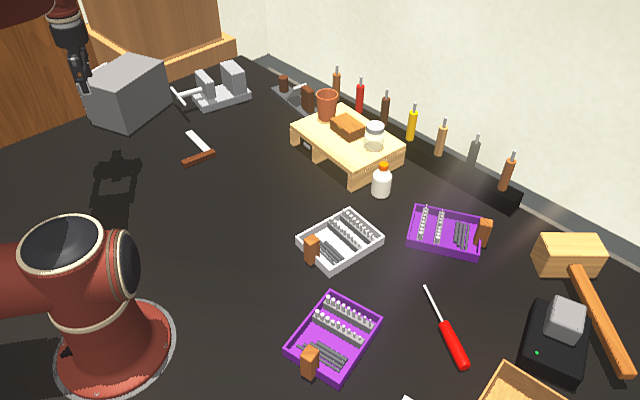

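Two purple trays (scene 237,205 and 322,155) are look-alikes. The plain aluminium one at scene (318,200), side (340,240), is the target, with its handle at side (311,248). The shelf is at side (347,145), its mouth facing lower left. Here is a close crop of the tray and shelf.

```bash
python3 - <<'E'
from h import *
im=cv2.imread('pics/side0.png')
a=cv2.resize(im[195:285,285:395],None,fx=5,fy=5,interpolation=cv2.INTER_CUBIC)
b=cv2.resize(im[85:195,280:415],None,fx=5,fy=5,interpolation=cv2.INTER_CUBIC)
cv2.imwrite('pics/a.png',a);cv2.imwrite('pics/b.png',b)
E
```

```text
(no output)
```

View pics/a.png

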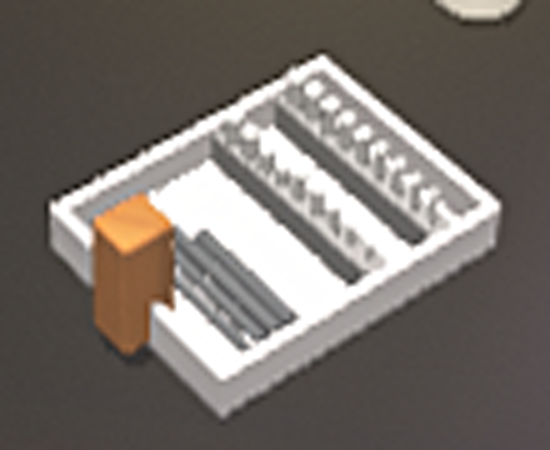

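View pics/b.png

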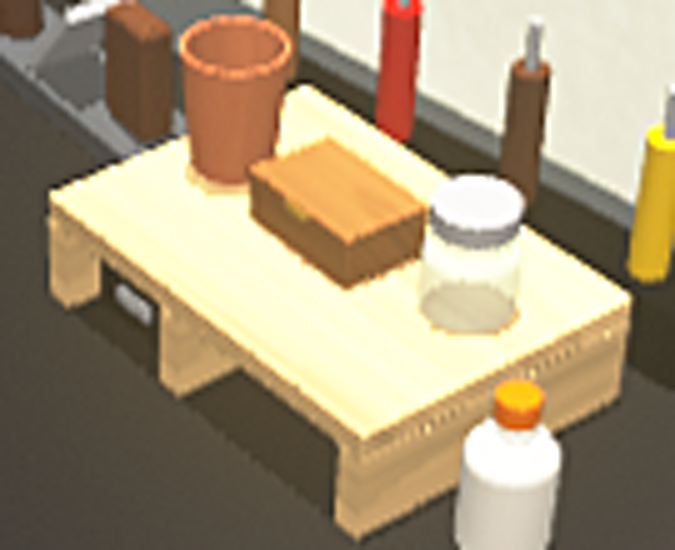

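The crop confirms the aluminium tray, rim corners readable, with its post towards the robot. The shelf's board top corners are at crop (50,193), (362,440), (630,298), (303,88), wide bay nearest the glue. Now to compute the poses.

```bash
python3 - <<'E'
from h import *
K,T=cam('side')
def up(p,o): return (np.array(p)+.5)/5-.5+np.array(o)
t=ray(K,T,up([(52,205),(322,57),(498,205),(222,380)],(285,195)),.028)
b=ray(K,T,up([(50,193),(362,440),(630,298),(303,88)],(280,85)),.072)
post=ray(K,T,up([(93,243),(150,193),(172,230),(120,258)],(285,195)),.075)
L=lambda p:np.linalg.norm(np.roll(p,-1,0)-p,axis=1).round(4)
an=lambda v:np.degrees(np.arctan2(v[1],v[0])).round(2)
print(t.round(4).tolist(),L(t),t.mean(0).round(4),'yaw',an(t[1]-t[0]),an(t[2]-t[3]),'perp',an(t[1]-t[2])-90,an(t[0]-t[3])-90)
print('post',post.mean(0).round(4),L(post))
print(b.round(4).tolist(),L(b),b.mean(0).round(4),'yaw',an(b[2]-b[1]),an(b[3]-b[0]),'perp',an(b[0]-b[1])-90,an(b[3]-b[2])-90)
# scene reprojection overlay
K2,T2=cam('scene'); im=cv2.imread('pics/scene0.png')
for q in (t,b): cv2.polylines(im,[(proj(K2,T2,q)*8).round().astype(int)],True,(0,0,255),1,cv2.LINE_AA,3)
im=cv2.resize(im[165:355,230:390],None,fx=3.1,fy=3.1,interpolation=cv2.INTER_CUBIC); cv2.imwrite('pics/c.png',im)
E
```

```text
[[0.4412, -0.0419, 0.028], [0.6085, -0.0602, 0.028], [0.5948, -0.1882, 0.028], [0.4251, -0.1723, 0.028]] [0.1683 0.1287 0.1704 0.1314] [ 0.5174 -0.1156  0.028 ] yaw -6.24 -5.34 perp -6.109999999999999 -7.010000000000005
post [ 0.4287 -0.1118  0.075 ] [0.0393 0.0245 0.0283 0.0149]
[[0.7038, 0.2726, 0.072], [0.6705, -0.0094, 0.072], [0.8701, -0.0273, 0.072], [0.896, 0.2518, 0.072]] [0.2839 0.2004 0.2804 0.1933] [0.7851 0.1219 0.072 ] yaw -5.14 -6.16 perp -6.739999999999995 -5.299999999999997
```

View pics/c.png

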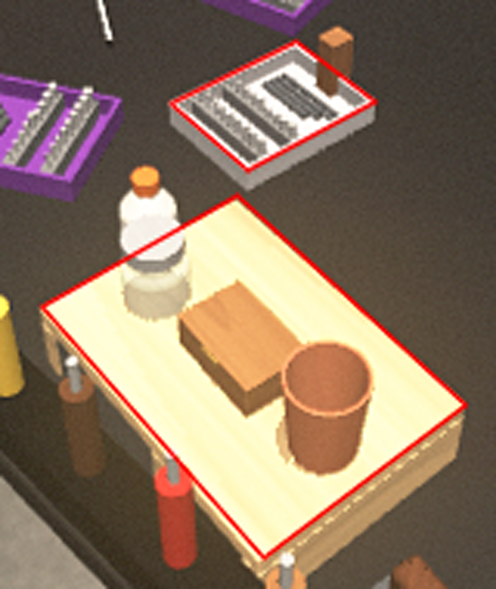

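```bash
cat >> h.py <<'E'
def want(p,yaw):
    "tool shift (mm) and rotvec (deg) from the measured pose to p, tool x along yaw(deg), y down"
    s=manip.state(); q=s['tool_rot']; A=R.from_quat([q[1],q[2],q[3],q[0]]).as_matrix(); a=np.radians(yaw)
    B=np.array([[np.cos(a),-np.sin(a),0],[np.sin(a),np.cos(a),0],[0,0,1]])@np.array([[1,0,0],[0,0,1],[0,-1,0.]])
    print('shift tool mm',((np.array(p)-s['tool_pos'])@A*1000).round(1),'turn',np.degrees(R.from_matrix(A.T@B).as_rotvec()).round(2),'tool axes',A.T.round(3).tolist())
E
python3 - <<'E'
from h import *
want([.433,-.107,.2],-6.1)
print(np.array(manip.calibration('wrist')['T_tool_cam']).round(3).tolist())
K,T=cam('side'); print('glue',ray(K,T,[(381,193)],0.0).round(3), ray(K,T,[(384,163)],.1).round(3))
E
```

```text
shift tool mm [ 435.4   50.1 -527.3] turn [  0.09 -20.36  -0.03] tool axes [[0.895, -0.446, -0.0], [-0.001, -0.001, -1.0], [0.446, 0.895, -0.002]]
[[-0.0, 0.947, 0.321, -0.082], [-0.0, -0.321, 0.947, -0.123], [1.0, 0.0, 0.0, -0.001], [0.0, 0.0, 0.0, 1.0]]
glue [[ 0.731 -0.065  0.   ]] [[ 0.732 -0.062  0.1  ]]
```

apply_moves(
  moves=[
    [-1,27.2,3.1,-33,0,0,0],
    [-1,27.2,3.1,-33,0,0,0],
    [-1,27.2,3.1,-33,0,0,0],
    [-1,27.2,3.1,-33,0,0,0],
    [-1,27.2,3.1,-33,0,0,0],
    [-1,27.2,3.1,-33,0,0,0],
    [-1,27.2,3.1,-33,0,0,0],
    [-1,27.2,3.1,-33,0,0,0],
    [-1,27.2,3.1,-33,0,0,0],
    [-1,27.2,3.1,-33,0,0,0],
    [-1,27.2,3.1,-33,0,0,0],
    [-1,27.2,3.1,-33,0,0,0],
    [-1,27.2,3.1,-33,0,0,0],
    [-1,27.2,3.1,-33,0,0,0],
    [-1,27.2,3.1,-33,0,0,0],
    [-1,27.2,3.1,-33,0,0,0],
    [-1,0,0,0,0,-6.8,0],
    [-1,0,0,0,0,-6.8,0],
    [-1,0,0,0,0,-6.8,0],
    [-1,0,0,0,0,0,0],
  ],
)

```text
time: 2.15
tool_pos: [0.4326, -0.1072, 0.2003]
tool_rot: [0.706, -0.706, 0.038, -0.037]
contact_force: [0.1, 0.1, -0.5]
gripper_width: 1.0
```

```bash
python3 - <<'E'
from h import *
want([.433,-.107,.2],-6.1); print(manip.state()['time'])
K,T=cam('wrist'); im=manip.grab_frame('wrist'); cv2.imwrite('pics/w1.png',im)
hsv=cv2.cvtColor(im,cv2.COLOR_BGR2HSV)
c=np.array([.5174,-.1156,0]); a=np.radians(-6.1); Rz=R.from_euler('z',a).as_matrix()
f=lambda P:c+np.array(P)@Rz.T
v=im.copy()
rim=proj(K,T,f([(-.085,.065,.028),(.085,.065,.028),(.085,-.065,.028),(-.085,-.065,.028)]))
post=proj(K,T,f([(-.1,.013,.075),(-.07,.013,.075),(-.07,-.013,.075),(-.1,-.013,.075)]))
for q in (rim,post): print(q.round(1).tolist()); cv2.polylines(v,[(q*8).round().astype(int)],True,(0,0,255),1,cv2.LINE_AA,3)
cv2.imwrite('pics/w1v.png',v)
E
```

```text
shift tool mm [0.4 0.3 0.2] turn [-0.01 -0.   -0.04] tool axes [[0.994, -0.106, -0.001], [-0.001, 0.0, -1.0], [0.106, 0.994, 0.0]]
2.15
[[394.3, 178.8], [382.6, 341.3], [253.7, 341.3], [242.6, 178.8]]
[[336.9, 176.3], [336.2, 215.2], [301.3, 215.2], [300.7, 176.3]]
```

View pics/w1v.png

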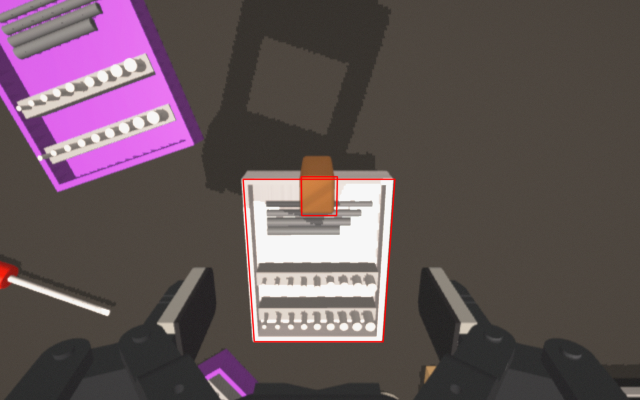

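The wrist view shows the predicted rim (red) lying on the tray's rim. The post's top is at (318,190), centred within 1–2 mm, and no purple tray is in the way. Descending to grip.

apply_moves(
  moves=[
    [-1,0.4,30,-0.5,0,0,0],
    [-1,0,30,0,0,0,0],
    [-1,0,30,0,0,0,0],
    [-1,0,25,0,0,0,0],
    [-1,0,15,0,0,0,0],
    [-1,0,10,0,0,0,0],
    [-1,0,5,0,0,0,0],
    [-1,0,0,0,0,0,0],
  ],
)

```text
time: 3.0
tool_pos: [0.4331, -0.1075, 0.0555]
tool_rot: [0.706, -0.706, 0.038, -0.037]
contact_force: [-0.9, -0.2, 0.4]
gripper_width: 1.0
```

apply_moves(
  moves=[
    [0,0,0,0,0,0,0],
    [0.3,0,0,0,0,0,0],
    [0.6,0,0,0,0,0,0],
    [1,0,0,0,0,0,0],
    [1,0,0,0,0,0,0],
    [1,0,0,0,0,0,0],
    [1,0,0,0,0,0,0],
    [1,0,0,0,0,0,0],
  ],
)

```text
time: 3.8
tool_pos: [0.4335, -0.1076, 0.0563]
tool_rot: [0.706, -0.706, 0.037, -0.037]
contact_force: [-1.2, 1.5, 5.6]
gripper_width: 0.297
```

apply_moves(
  moves=[
    [1,0,-0.8,0,0,0,0],
    [1,0,0,4,0,0,0],
    [1,0,0,8,0,0,0],
    [1,0,0,14,0,0,0],
    [1,0,0,14,0,0,0],
    [1,0,0,14,0,0,0],
    [1,0,0,14,0,0,0],
    [1,0,0,14,0,0,0],
    [1,0,0,14,0,0,0],
    [1,0,0,14,0,0,0],
  ],
)

```text
time: 4.8
tool_pos: [0.4446, 0.0022, 0.0564]
tool_rot: [-0.706, 0.707, -0.038, 0.038]
contact_force: [-0.8, -3.7, 2.5]
gripper_width: 0.298
```

```bash
python3 - <<'E'
from h import *
want([.455,.1013,.055],-5.8); print({k:np.round(v,3) for k,v in manip.state().items() if k in('contact_force','ft_torque','tool_pos')})
E
```

```text
shift tool mm [-0.2  1.3 99.7] turn [ 0.07 -0.29 -0.  ] tool axes [[0.994, -0.106, -0.0], [-0.0, -0.001, -1.0], [0.106, 0.994, -0.001]]
{'tool_pos': array([0.445, 0.002, 0.056]), 'contact_force': array([-0.776, -3.696,  2.451]), 'ft_torque': array([-0.446, -0.037, -0.328])}
```

apply_moves(
  moves=[
    [1,0,0,14,0,0,0],
    [1,0,0,14,0,0,0],
    [1,0,0,14,0,0,0],
    [1,0,0,14,0,0,0],
    [1,0,0,14,0,0,0],
    [1,0,0,14,0,0,0],
    [1,0,0,8,0,0,0],
    [1,0,0,4,0,0,0],
    [1,0,0,0,0,0,0],
    [1,0,0,0,0,0,0],
  ],
)

```text
time: 5.8
tool_pos: [0.4547, 0.0978, 0.0564]
tool_rot: [0.707, -0.706, 0.037, -0.037]
contact_force: [-0.4, 3.2, 0.7]
gripper_width: 0.297
```

```bash
python3 - <<'E'
from h import *
want([.455,.1013,.055],-5.8); print({k:np.round(v,3) for k,v in manip.state().items() if k in('contact_force','ft_torque','tool_pos')})
s=manip.grab_frame('side'); cv2.imwrite('pics/s2.png',s)
w=manip.grab_frame('wrist'); cv2.imwrite('pics/w2.png',w)
a=cv2.resize(s[90:290,200:420],None,fx=3,fy=3,interpolation=cv2.INTER_CUBIC); cv2.imwrite('pics/s2c.png',a)
E
```

```text
shift tool mm [-0.   1.4  3.6] turn [-0.08 -0.23 -0.03] tool axes [[0.994, -0.105, -0.001], [-0.0, 0.001, -1.0], [0.105, 0.994, 0.001]]
{'tool_pos': array([0.455, 0.098, 0.056]), 'contact_force': array([-0.423,  3.239,  0.694]), 'ft_torque': array([ 0.16 , -0.001,  0.121])}
```

View pics/w2.png

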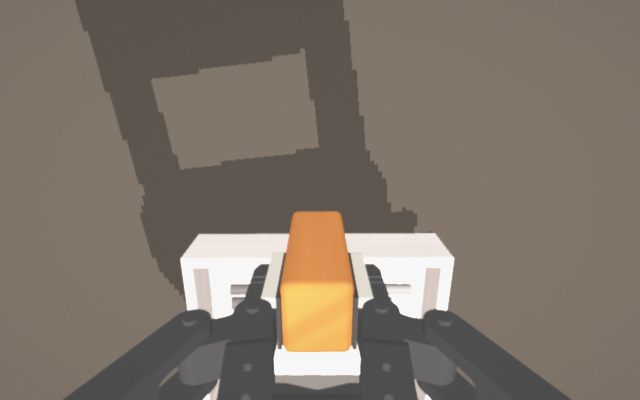

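View pics/s2c.png

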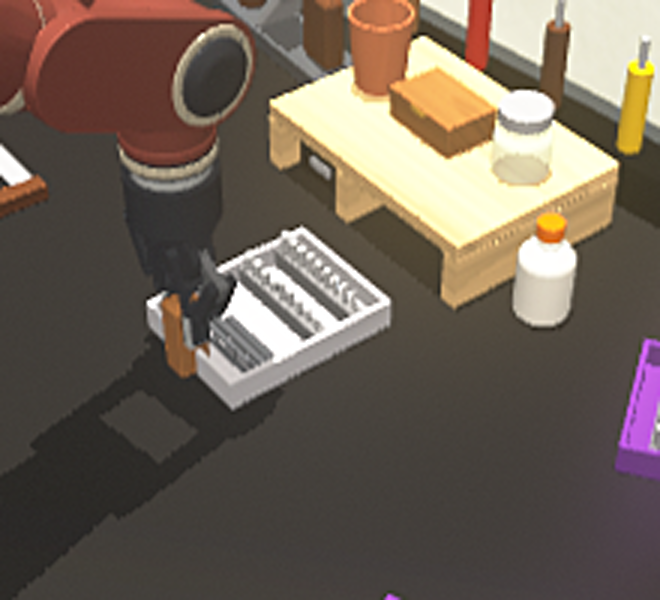

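The wrist view has the post centred in the pads (318,280) and the front wall level in the image, so the tray is square to the tool. The side crop shows the tray flat in front of the wide bay (rear wall at crop 300,230–390,300), clear of the glue. I'll fit sub-pixel edge lines in both fixed views to get the lateral and yaw offset between tray and bay.

```bash
cat >> h.py <<'E'
def edge(im,K,T,A,B,w=5,n=60,m=.08):
    "strongest-gradient points across image segment A-B (world pts at equal z), robust line -> world point, dir angle, residual mm"
    g=cv2.GaussianBlur(cv2.cvtColor(im,cv2.COLOR_BGR2GRAY),(3,3),0).astype(np.float32)
    p=proj(K,T,np.array([A,B])); d=p[1]-p[0]; nn=np.array([-d[1],d[0]])/np.linalg.norm(d)
    t=np.linspace(m,1-m,n)[:,None]; o=np.arange(-w,w+.01,.1); base=p[0]+t*d
    S=base[:,None]+o[None,:,None]*nn; S=S.astype(np.float32)
    v=cv2.remap(g,np.ascontiguousarray(S[...,0]),np.ascontiguousarray(S[...,1]),cv2.INTER_LINEAR)
    gr=np.abs(v[:,10:]-v[:,:-10]); k=gr.argmax(1); ok=gr.max(1)>12
    q=ray(K,T,base[ok]+(o[k[ok]+5][:,None])*nn,A[2])
    vx,vy,x,y=cv2.fitLine(q[:,:2].astype(np.float32),cv2.DIST_HUBER,0,.001,1e-4,1e-6).ravel()
    r=np.abs((q[:,0]-x)*vy-(q[:,1]-y)*vx); return np.array([x,y]),np.array([vx,vy]),np.median(r)*1e3,len(q)
def rect(im,K,T,c,yaw,xs,ys,z,w=5):
    "edges of a rectangle x in xs, y in ys about frame (c,yaw); prints each edge's offset (mm) and slope (deg) in that frame"
    a=np.radians(yaw); M=np.array([[np.cos(a),-np.sin(a)],[np.sin(a),np.cos(a)]])
    P=lambda x,y:np.r_[np.array(c)+M@[x,y],z]
    for nm,A,B,i,val in [('y-',(xs[0],ys[0]),(xs[1],ys[0]),1,ys[0]),('y+',(xs[0],ys[1]),(xs[1],ys[1]),1,ys[1]),('x-',(xs[0],ys[0]),(xs[0],ys[1]),0,xs[0]),('x+',(xs[1],ys[0]),(xs[1],ys[1]),0,xs[1])]:
        try:
            x,v,r,n=edge(im,K,T,P(*A),P(*B),w); l=M.T@(x-c); u=M.T@v; j=1-i; mid=(A[j]+B[j])/2
            off=l[i]+(mid-l[j])*u[i]/u[j]-val
            print(nm,'off %.1f mm'%(off*1e3),'slope %.2f'%np.degrees(np.arctan2(u[i],u[j]) if u[j]>0 else np.arctan2(-u[i],-u[j])),'(yaw sign %+d)'%(1 if i else -1),'res %.2f n%d'%(r,n))
        except Exception as e: print(nm,e)
E
python3 - <<'E'
from h import *
cv2.imwrite('pics/sc2.png',manip.grab_frame('scene'))
s=manip.state(); a=np.radians(-6.03); tc=s['tool_pos'][:2]+.085*np.array([np.cos(a),np.sin(a)]); print('tray c',tc.round(4))
for n,f0,f2 in [('side','side0','s2'),('scene','scene0','sc2')]:
    K,T=cam(n)
    print(n,'board'); rect(cv2.imread(f'pics/{f0}.png'),K,T,[.680,.0783],-5.8,(0,.2),(-.087,.195),.072)
    print(n,'tray'); rect(cv2.imread(f'pics/{f2}.png'),K,T,tc,-6.03,(-.085,.085),(-.065,.065),.028)
E
```

```text
tray c [0.5392 0.0887]
side board
y- off -1.0 mm slope -0.09 (yaw sign +1) res 0.55 n60
y+ off 0.7 mm slope -0.89 (yaw sign +1) res 1.02 n40
x- off 0.7 mm slope 0.13 (yaw sign -1) res 0.26 n60
x+ off 3.3 mm slope -0.00 (yaw sign -1) res 1.08 n60
side tray
y- off 2.7 mm slope -3.31 (yaw sign +1) res 2.60 n60
y+ off 2.3 mm slope 2.61 (yaw sign +1) res 1.32 n47
x- off 7.0 mm slope -7.41 (yaw sign -1) res 4.03 n58
x+ off 0.9 mm slope -0.09 (yaw sign -1) res 0.27 n60
scene board
y- off 0.2 mm slope 0.17 (yaw sign +1) res 0.65 n57
y+ off 0.1 mm slope -0.07 (yaw sign +1) res 0.18 n60
x- off 2.9 mm slope -0.06 (yaw sign -1) res 0.24 n60
x+ off 3.1 mm slope -0.08 (yaw sign -1) res 0.59 n60
scene tray
y- off -1.6 mm slope -0.10 (yaw sign +1) res 0.53 n60
y+ off -0.5 mm slope -0.64 (yaw sign +1) res 1.46 n60
x- off -1.2 mm slope -0.72 (yaw sign -1) res 0.60 n52
x+ off -8.5 mm slope -0.15 (yaw sign -1) res 0.39 n60
```

```bash
python3 - <<'E'
from h import *
s=manip.state(); a=np.radians(-6.0); tc=s['tool_pos'][:2]+.085*np.array([np.cos(a),np.sin(a)])
for n,f2 in [('side','s2'),('scene','sc2')]:
    K,T=cam(n)
    print(n,'tray'); rect(cv2.imread(f'pics/{f2}.png'),K,T,tc,-6.0,(-.085,.085),(-.065,.065),.028,w=2.2)
K,T=cam('side'); q=ray(K,T,(np.array([(300,229),(390,300),(147,303),(233,383)])+.5)/3-.5+[200,90],.028)[:,:2]-tc
M=np.array([[np.cos(a),-np.sin(a)],[np.sin(a),np.cos(a)]]); print((q@M).round(4).tolist())
E
```

```text
side tray
y- off 1.3 mm slope -2.21 (yaw sign +1) res 1.95 n60
y+ off 2.6 mm slope 1.47 (yaw sign +1) res 0.84 n43
x- off 1.8 mm slope 2.11 (yaw sign -1) res 1.85 n54
x+ off 0.8 mm slope -0.27 (yaw sign -1) res 0.27 n60
scene tray
y- off -1.5 mm slope -0.02 (yaw sign +1) res 0.46 n60
y+ off 0.5 mm slope 0.13 (yaw sign +1) res 0.50 n60
x- off -1.2 mm slope -0.45 (yaw sign -1) res 0.47 n44
x+ off 0.5 mm slope -0.50 (yaw sign -1) res 0.33 n60
[[0.081, 0.0653], [0.0849, -0.0625], [-0.0859, 0.0635], [-0.0823, -0.0638]]
```

apply_moves(
  moves=[
    [1,0,0,2,0,-0.2,0],
    [1,0,0,1.8,0,0,0],
    [1,2,0,0,0,0,0],
    [1,5,0,0,0,0,0],
    [1,5,0,0,0,0,0],
    [1,5,0,0,0,0,0],
    [1,5,0,0,0,0,0],
    [1,5,0,0,0,0,0],
    [1,5,0,0,0,0,0],
    [1,5,0,0,0,0,0],
    [1,2,0,0,0,0,0],
    [1,0,0,0,0,0,0],
  ],
)

```text
time: 7.15
tool_pos: [0.4935, 0.0974, 0.0563]
tool_rot: [0.706, -0.706, 0.037, -0.035]
contact_force: [-5.3, 0.3, 3.8]
gripper_width: 0.298
```

```bash
cat >> h.py <<'E'
def bayp():
    s=manip.state(); a=np.radians(-5.85); d=s['tool_pos'][:2]-[.680,.0783]; M=np.array([[np.cos(a),-np.sin(a)],[np.sin(a),np.cos(a)]])
    l=d@M*1e3; print('t %.2f'%s['time'],'TCP in bay',l.round(1),'rear x %.1f'%(l[0]+170),'z %.4f'%s['tool_pos'][2],'F',s['contact_force'].round(1),'Fbay',(s['contact_force'][:2]@M).round(1)); want([.5,.1,.055],-5.85)
E
python3 - <<'E'
from h import *
bayp()
cv2.imwrite('pics/s3.png',manip.grab_frame('side')); 
s=cv2.imread('pics/s3.png'); cv2.imwrite('pics/s3c.png',cv2.resize(s[100:240,240:400],None,fx=4,fy=4,interpolation=cv2.INTER_CUBIC))
E
```

```text
t 7.15 TCP in bay [-187.4    0. ] rear x -17.4 z 0.0563 F [-5.3  0.3  3.8] Fbay [-5.3 -0.2]
shift tool mm [6.2 1.3 3.2] turn [-0.03  0.01 -0.13] tool axes [[0.995, -0.102, -0.002], [-0.002, 0.001, -1.0], [0.102, 0.995, 0.001]]
```

View pics/s3c.png

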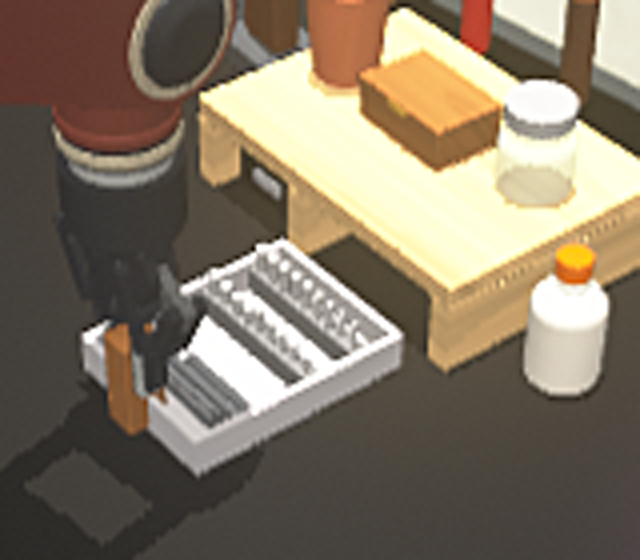

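```bash
python3 - <<'E'
from h import *
K,T=cam('side'); a=np.radians(-5.85); M=np.array([[np.cos(a),-np.sin(a)],[np.sin(a),np.cos(a)]])
f=lambda p,z:((ray(K,T,(np.array(p)+.5)/4-.5+[240,100],z)[:,:2]-[.680,.0783])@M*1e3).round(1).tolist()
print('rim rear L,R',f([(281,238),(403,335)],.028)); print('bottom: tray RR, panel in,out, ',f([(401,370),(429,357),(446,370)],0)); print('board front -y top',f([(448,292),(199,97)],.072),f([(432,293),(290,185)],.054))
E
```

```text
rim rear L,R [[-18.7, 68.4], [-17.9, -64.5]]
bottom: tray RR, panel in,out,  [[-20.5, -67.2], [3.2, -68.7], [3.6, -85.8]]
board front -y top [[-1.4, -87.7], [1.3, 193.2]] [[4.6, -66.1], [3.1, 86.3]]
```

Tray and bay agree to 1–2 mm. Entering slowly.

apply_moves(
  moves=[
    [1,2,0,0,0,0,0],
    [1,2,0,0,0,0,0],
    [1,2,0,0,0,0,0],
    [1,2,0,0,0,0,0],
    [1,1.5,0,0,0,0,0],
    [1,1.5,0,0,0,0,0],
    [1,1.5,0,0,0,0,0],
    [1,1.5,0,0,0,0,0],
    [1,1.5,0,0,0,0,0],
    [1,1.5,0,0,0,0,0],
  ],
)

```text
time: 8.2
tool_pos: [0.51, 0.0957, 0.0564]
tool_rot: [0.706, -0.706, 0.037, -0.035]
contact_force: [-7.0, 0.1, 6.2]
gripper_width: 0.296
```

apply_moves(
  moves=[
    [1,1.5,0,0,0,0,0],
    [1,1.5,0,0,0,0,0],
    [1,1.5,0,0,0,0,0],
    [1,1.5,0,0,0,0,0],
    [1,1.5,0,0,0,0,0],
    [1,1.5,0,0,0,0,0],
    [1,1.5,0,0,0,0,0],
    [1,1.5,0,0,0,0,0],
  ],
)

```text
time: 9.0
tool_pos: [0.5219, 0.0945, 0.0564]
tool_rot: [0.706, -0.706, 0.037, -0.035]
contact_force: [-6.9, 0.4, 6.4]
gripper_width: 0.296
```

```bash
python3 - <<'E'
from h import *
bayp()
E
```

```text
t 9.00 TCP in bay [-159.   -0.] rear x 11.0 z 0.0564 F [-6.9  0.4  6.4] Fbay [-6.9 -0.3]
shift tool mm [-22.3   1.4   3.3] turn [-0.02  0.01 -0.18] tool axes [[0.995, -0.102, -0.003], [-0.003, 0.001, -1.0], [0.102, 0.995, 0.0]]
```

apply_moves(
  moves=[
    [1,1.5,-0.3,0,0,0,0],
    [1,2,-0.3,0,0,0,0],
    [1,3,0,0,0,0,0],
    [1,3,0,0,0,0,0],
    [1,3,0,0,0,0,0],
    [1,3,0,0,0,0,0],
    [1,3,0,0,0,0,0],
    [1,3,0,0,0,0,0],
    [1,3,0,0,0,0,0],
    [1,3,0,0,0,0,0],
    [1,3,0,0,0,0,0],
    [1,3,0,0,0,0,0],
  ],
)

```text
time: 10.2
tool_pos: [0.5564, 0.0906, 0.0569]
tool_rot: [-0.706, 0.706, -0.036, 0.036]
contact_force: [0.1, 0.0, -3.0]
gripper_width: 0.298
```

```bash
python3 - <<'E'
from h import *
bayp()
cv2.imwrite('pics/s4.png',manip.grab_frame('side')); 
s=cv2.imread('pics/s4.png'); cv2.imwrite('pics/s4c.png',cv2.resize(s[100:240,240:400],None,fx=4,fy=4,interpolation=cv2.INTER_CUBIC))
E
```

```text
t 10.20 TCP in bay [-124.2   -0.4] rear x 45.8 z 0.0569 F [ 0.1  0.  -3. ] Fbay [0.1 0. ]
shift tool mm [-57.1   1.9   3.6] turn [ 0.01 -0.01 -0.02] tool axes [[0.995, -0.102, -0.0], [-0.0, -0.0, -1.0], [0.102, 0.995, -0.0]]
```

View pics/s4c.png

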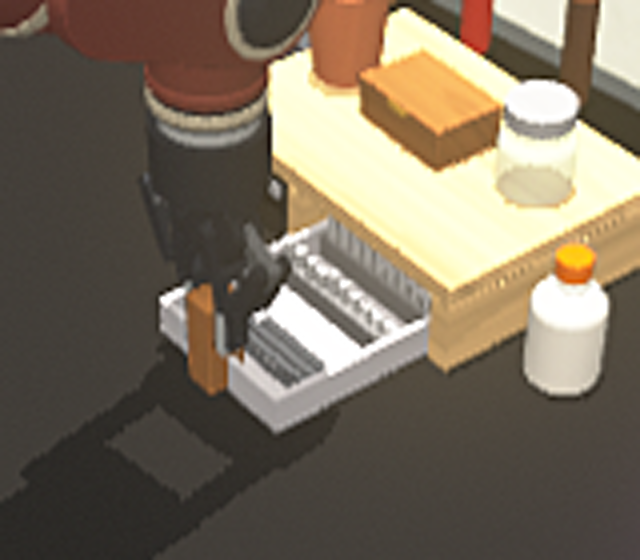

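Tray has entered centrally, rear ~45 mm in, with an even gap on the right (wall at crop 428,330). Lowering 0.3 mm to take off the small lift, then on.

apply_moves(
  moves=[
    [1,2,0.3,0,0,0,0],
    [1,3,0,0,0,0,0],
    [1,4,0,0,0,0,0],
    [1,4,0,0,0,0,0],
    [1,4,0,0,0,0,0],
    [1,4,0,0,0,0,0],
    [1,4,0,0,0,0,0],
    [1,4,0,0,0,0,0],
    [1,4,0,0,0,0,0],
    [1,4,0,0,0,0,0],
    [1,3,0,0,0,0,0],
    [1,2,0,0,0,0,0],
  ],
)

```text
time: 11.45
tool_pos: [0.5983, 0.0863, 0.0568]
tool_rot: [-0.706, 0.706, -0.036, 0.036]
contact_force: [-1.8, 0.2, -3.8]
gripper_width: 0.303
```

```bash
python3 - <<'E'
from h import *
bayp()
E
```

```text
t 11.45 TCP in bay [-82.1  -0.4] rear x 87.9 z 0.0568 F [-1.8  0.2 -3.8] Fbay [-1.8  0. ]
shift tool mm [-99.2   1.8   3.6] turn [ 0.   -0.01 -0.  ] tool axes [[0.995, -0.102, -0.0], [-0.0, -0.0, -1.0], [0.102, 0.995, -0.0]]
```

apply_moves(
  moves=[
    [1,1,0.3,0,0,0,0],
    [1,1,0,0,0,0,0],
    [1,1,0,0,0,0,0],
    [1,1,0,0,0,0,0],
    [1,1,0,0,0,0,0],
    [1,1,0,0,0,0,0],
    [1,1,0,0,0,0,0],
    [1,1,0,0,0,0,0],
    [1,1,0,0,0,0,0],
    [1,1,0,0,0,0,0],
    [1,1,0,0,0,0,0],
    [1,1,0,0,0,0,0],
  ],
)

```text
time: 12.65
tool_pos: [0.6101, 0.0851, 0.0565]
tool_rot: [0.706, -0.706, 0.036, -0.036]
contact_force: [-3.1, 0.0, -2.4]
gripper_width: 0.298
```

apply_moves(
  moves=[
    [1,0.7,0,0,0,0,0],
    [1,0.7,0,0,0,0,0],
    [1,0.7,0,0,0,0,0],
    [1,0.7,0,0,0,0,0],
    [1,0.7,0,0,0,0,0],
  ],
)

```text
time: 13.15
tool_pos: [0.6135, 0.0848, 0.0565]
tool_rot: [-0.706, 0.706, -0.036, 0.036]
contact_force: [-2.9, 0.7, -3.2]
gripper_width: 0.295
```

apply_moves(
  moves=[
    [1,0.7,0,0,0,0,0],
    [1,0.7,0,0,0,0,0],
    [1,0.7,0,0,0,0,0],
    [1,0.7,0,0,0,0,0],
    [1,0.7,0,0,0,0,0],
  ],
)

```text
time: 13.65
tool_pos: [0.617, 0.0844, 0.0565]
tool_rot: [-0.706, 0.706, -0.036, 0.036]
contact_force: [-2.5, 0.2, -1.9]
gripper_width: 0.296
```

```bash
python3 - <<'E'
from h import *
bayp()
E
```

```text
t 13.65 TCP in bay [-63.3  -0.3] rear x 106.7 z 0.0565 F [-2.5  0.2 -1.9] Fbay [-2.5 -0. ]
shift tool mm [-118.     1.5    3.6] turn [ 0.   -0.01  0.  ] tool axes [[0.995, -0.102, 0.0], [0.0, -0.0, -1.0], [0.102, 0.995, -0.0]]
```

apply_moves(
  moves=[
    [1,0.5,0,0,0,0,0],
    [1,0.5,0,0,0,0,0],
    [1,0.5,0,0,0,0,0],
    [1,0.5,0,0,0,0,0],
  ],
)

```text
time: 14.05
tool_pos: [0.619, 0.0842, 0.0565]
tool_rot: [0.706, -0.706, 0.036, -0.036]
contact_force: [-1.8, 0.4, -2.0]
gripper_width: 0.296
```

apply_moves(
  moves=[
    [1,0.5,0,0,0,0,0],
    [1,0.5,0,0,0,0,0],
    [1,0.5,0,0,0,0,0],
    [1,0.5,0,0,0,0,0],
  ],
)

```text
time: 14.45
tool_pos: [0.6208, 0.084, 0.0565]
tool_rot: [0.706, -0.706, 0.036, -0.036]
contact_force: [-2.4, -0.0, -1.0]
gripper_width: 0.294
```

apply_moves(
  moves=[
    [1,0.5,0,0,0,0,0],
    [1,0.5,0,0,0,0,0],
    [1,0.5,0,0,0,0,0],
    [1,0.5,0,0,0,0,0],
  ],
)

```text
time: 14.85
tool_pos: [0.6229, 0.0838, 0.0565]
tool_rot: [-0.706, 0.706, -0.036, 0.036]
contact_force: [-3.0, 0.5, -1.4]
gripper_width: 0.295
```

apply_moves(
  moves=[
    [1,0.5,0,0,0,0,0],
    [1,0.5,0,0,0,0,0],
    [1,0.5,0,0,0,0,0],
    [1,0.5,0,0,0,0,0],
  ],
)

```text
time: 15.25
tool_pos: [0.6249, 0.0836, 0.0565]
tool_rot: [0.706, -0.706, 0.036, -0.036]
contact_force: [-3.1, 0.5, -1.8]
gripper_width: 0.298
```

apply_moves(
  moves=[
    [1,0.5,0,0,0,0,0],
    [1,0.5,0,0,0,0,0],
    [1,0.5,0,0,0,0,0],
    [1,0.5,0,0,0,0,0],
  ],
)

```text
time: 15.65
tool_pos: [0.6262, 0.0835, 0.0564]
tool_rot: [0.706, -0.706, 0.037, -0.035]
contact_force: [-8.1, -0.2, 1.0]
gripper_width: 0.297
```

apply_moves(
  moves=[
    [1,0.4,0,0,0,0,0],
    [1,0.3,0,0,0,0,0],
    [1,0,0,0,0,0,0],
  ],
)

```text
time: 15.95
tool_pos: [0.6263, 0.0836, 0.0565]
tool_rot: [0.706, -0.706, 0.037, -0.035]
contact_force: [-9.5, 0.8, 2.4]
gripper_width: 0.298
```

apply_moves(
  moves=[
    [1,0.4,0,0,0,0,0],
    [1,0.3,0,0,0,0,0],
    [1,0,0,0,0,0,0],
    [1,0,0,0,0,0,0],
  ],
)

```text
time: 16.35
tool_pos: [0.6264, 0.0836, 0.0565]
tool_rot: [0.706, -0.706, 0.038, -0.034]
contact_force: [-12.5, 1.1, 3.8]
gripper_width: 0.297
```

apply_moves(
  moves=[
    [1,0.3,0,0,0,0,0],
    [1,0,0,0,0,0,0],
    [1,0,0,0,0,0,0],
    [1,0,0,0,0,0,0],
  ],
)

```text
time: 16.75
tool_pos: [0.6265, 0.0836, 0.0564]
tool_rot: [0.706, -0.706, 0.038, -0.034]
contact_force: [-12.9, 1.8, 4.3]
gripper_width: 0.295
```

```bash
python3 - <<'E'
from h import *
bayp()
E
```

```text
t 16.75 TCP in bay [-53.8  -0.2] rear x 116.2 z 0.0564 F [-12.9   1.8   4.3] Fbay [-13.    0.4]
shift tool mm [-127.5    2.2    3.4] turn [ 0.01 -0.01 -0.33] tool axes [[0.995, -0.102, -0.006], [-0.006, 0.0, -1.0], [0.102, 0.995, -0.0]]
```

Pressed home: 13 N at the wrist, about 10 N of it on the stop, and motion has stalled. Releasing.

apply_moves(
  moves=[
    [0.5,0,0,0,0,0,0],
    [0.2,0,0,0,0,0,0],
    [-0.3,0,0,0,0,0,0],
    [-1,0,0,0,0,0,0],
    [-1,0,0,0,0,0,0],
    [-1,0,0,0,0,0,0],
    [-1,0,0,0,0,0,0],
  ],
)

```text
time: 17.45
tool_pos: [0.6288, 0.0831, 0.0566]
tool_rot: [0.706, -0.706, 0.036, -0.036]
contact_force: [-0.4, -0.1, 0.0]
gripper_width: 0.999
```

apply_moves(
  moves=[
    [-1,0,-5,0,0,0,0],
    [-1,0,-10,0,0,0,0],
    [-1,0,-15,0,0,0,0],
    [-1,0,-20,0,0,0,0],
    [-1,0,-25,0,0,0,0],
    [-1,0,-25,0,0,0,0],
    [-1,0,-25,0,0,0,0],
    [-1,-30,-10,0,0,0,0],
    [-1,-40,0,0,0,0,0],
    [-1,-40,0,0,0,0,0],
    [-1,-40,0,0,0,0,0],
    [-1,0,0,0,0,0,0],
  ],
)

```text
time: 18.65
tool_pos: [0.4754, 0.0991, 0.1914]
tool_rot: [0.706, -0.706, 0.036, -0.035]
contact_force: [0.5, -0.7, 0.3]
gripper_width: 1.004
```

```bash
python3 - <<'E'
from h import *
bayp()
K,T=cam('side'); s=manip.grab_frame('side'); w=manip.grab_frame('wrist'); cv2.imwrite('pics/s5.png',s); cv2.imwrite('pics/w5.png',w)
a=cv2.resize(s[90:230,240:400],None,fx=3,fy=3,interpolation=cv2.INTER_CUBIC); b=cv2.resize(w,None,fx=.5,fy=.5)
v=np.zeros((420,800,3),np.uint8); v[:,:480]=a; v[:200,480:]=b; cv2.imwrite('pics/f.png',v)
E
```

```text
t 18.65 TCP in bay [-2.057e+02 -2.000e-01] rear x -35.7 z 0.1914 F [ 0.5 -0.7  0.3] Fbay [ 0.5 -0.6]
shift tool mm [ 24.6 136.3   3.4] turn [-0.    0.06 -0.08] tool axes [[0.995, -0.101, -0.001], [-0.001, 0.0, -1.0], [0.101, 0.995, 0.0]]
```

View pics/f.png

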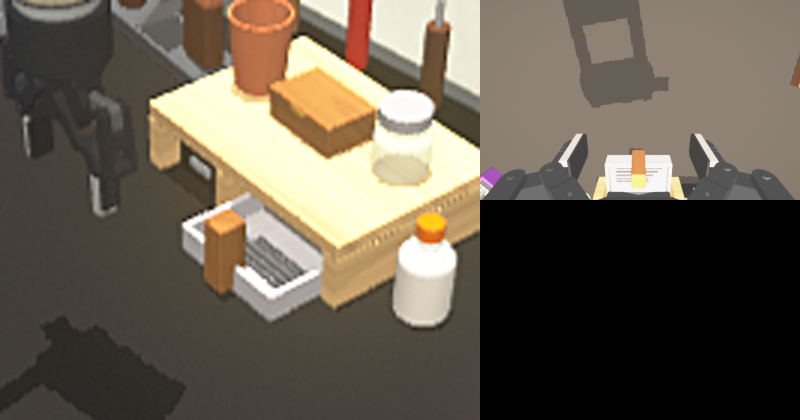

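The tray is in the wide bay, handle out and released, with the gripper clear; bystanders look unmoved. Last check: the post's position by ray.

```bash
python3 - <<'E'
from h import *
K,T=cam('side'); a=np.radians(-5.85); M=np.array([[np.cos(a),-np.sin(a)],[np.sin(a),np.cos(a)]])
f=lambda p,z:((ray(K,T,(np.array(p)+.5)/3-.5+[240,90],z)[:,:2]-[.680,.0783])@M*1e3).round(1).tolist()
print('post top corners',f([(204,222),(229,209),(245,228),(220,240)],.075)); print('front rim L,R',f([(183,236),(271,300)],.028))
A=cv2.imread('pics/s3.png');B=cv2.imread('pics/s5.png')
d=cv2.absdiff(A,B).max(2)
for n,(x,y) in dict(glue=(383,180),jar=(374,135),box=(347,125)).items(): print(n,d[y-12:y+12,x-8:x+8].max())
KW,TW=cam('wrist'); w=cv2.imread('pics/w5.png'); h=cv2.cvtColor(w,cv2.COLOR_BGR2HSV)
m=cv2.inRange(h,(5,120,80),(20,255,255)); m[:, :560]&=m[:, :560]; m[:,:600][:, :0]=0
ys,xs=np.nonzero(m[290:380,290:345]); print('wrist post px',xs.min()+290,xs.max()+290,ys.min()+290,ys.max()+290)
print('pred post top',proj(KW,TW,[np.r_[np.array([.680,.0783])+M@[-.054+dx,dy],.075] for dx,dy in((-.015,.013),(.015,.013),(.015,-.013),(-.015,-.013))]).round(1).tolist())
E
```

```text
post top corners [[-71.5, 8.5], [-42.7, 9.7], [-48.2, -20.1], [-75.6, -19.9]]
front rim L,R [[-63.9, 51.1], [-55.8, -67.2]]
glue 6
jar 2
box 5
wrist post px 302 331 300 350
pred post top [[333.5, 348.9], [332.9, 377.2], [302.7, 377.2], [302.2, 348.9]]
```

```bash
python3 -c "
from plant import manip
print(manip.job_done())"
```

```text
the job is handed in; nothing more can be done
None
```

I gripped the aluminium tray by its post, slid it flat across the bench to the wide bay and pushed it in. It is released in the bay, handle out, and the job is handed in at about 19 s. No verdict is reported.

- **Press:** motion stalled with the tray's rear about 116 mm inside the mouth. The wrist force was 13 N, about 10 N of it on the stop after taking off roughly 3 N of sliding friction. The buffer can't be read directly; that it is fully in follows from this stall.
- **Alignment:** the gripper was within 0.5 mm of the bay's middle line and about 0.01° from square just before release. The wrist picture after release puts the post's sides within about 2 pixels of the prediction.
- **Disagreement:** the side-view reading of the post's top came out about 5 mm off in both x and y. The same hand reading was off by the same amount before the grasp, so I put it down to picking the corners by hand.
- **Bystanders:** the glue, jar and box show no change between the side pictures taken before and after the insertion. The pot, case, square and screwdriver were not compared; I saw no sign that anything touched them.

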